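# Park the bench magnifier and switch off its lamp

### The job

Put the bench magnifier away: with closed fingers, without gripping it, push its orange handle up and back, gently and without flinging it, until the boom passes its balance point and stays parked upright by itself. Only then press the green lamp button on its foot fully down and let go of it. Leave the skulls and everything else on the bench where they are.

Things in the scene. Friction and masses are not known exactly. Their poses are not given: they have to be found in the camera images.
- magnifier: the magnifier's fixed foot, a white plate 290 x 250 x 15 thick with two white cheeks 40 either side of the middle that carry the hinge. Origin on the bench, straight below the hinge; the plate reaches 210 to local -x (the front, over which the lens hangs) and 80 to local +x (the back); z up. Its place and its yaw (about 0.5 to 1.5 rad) change
- hinge (a point): middle of the boom's hinge axis, 100 above the bench; the axis runs along the magnifier's local y
- boom (a joint): hinge angle of the boom (rad): 0 lowered on its stop, growing as the front rises and swings back over the hinge; 1.4 is the upper stop (parked, leaning back). Balance point at about 0.7: below it the boom drops back to 0 by itself, beyond it it goes on to 1.4 by itself within a second or so and stays. A level push at the handle takes about 1.5 to 2.5 N at the start, less further up
- lens (a point): centre of the boom's grey-rimmed round lens, 124 outside diameter, 16 thick; lowered, it is level, 107 in front of the hinge (local -x) and 75 higher. A dark steel counterweight hangs behind the hinge
- sleeve: the boom's handle: orange round sleeve, 24 diameter, 100 long along the magnifier's local y, turning freely on its bar, so it rolls along a pushing finger (its own turning means nothing). Origin in its middle: lowered, 190 in front of the hinge (local -x) and 120 higher; it swings at radius 225 about the hinge, at most 325 above the bench. Lowered, the lens rim's top is 37 below that middle
- lamp_button_top (a point): centre of the top of the green lamp push button (28 diameter, in a black collar of 44) on the foot, 33 above the bench, at local x -110, y +90 from the magnifier's origin; it is pressed straight down
- lamp_button (a joint): how far the lamp button is pressed (m): 0 out, 0.006 fully down; springs back by itself; starts to move at 1.5 N, fully down at 5 N
- skull_a: an animal skull specimen in pale bone, about 108 long (x, snout to +x), 65 wide, 66 tall; origin at the centre of its underside; loose, standing on the foot under the lens, on the side away from the button (top 81 above the bench)
- skull_b: an animal skull specimen in darker bone, about 108 long (x, snout to +x), 65 wide, 66 tall; origin at the centre of its underside; loose, on the bench before the foot's front edge
- skull_c: an animal skull specimen in pale bone, about 108 long (x, snout to +x), 65 wide, 66 tall; origin at the centre of its underside; loose, on the bench behind the foot
- jar: a clear jar with a yellow cap, 60 diameter, 75 tall, on the near left of the bench; origin at the centre of its underside
- vial: a brown bottle with a white cap, 36 diameter, 80 tall, at the left of the bench; origin at the centre of its underside
- brush: a cleaning brush lying flat at the right of the bench, about 200 long; origin at its underside

How it is judged:
By the outcome, as a careful person would: the job done as asked, in the order asked, and still so for the second after the job is handed in, with the robot touching nothing.
It also fails if it takes over 42 s, if anything falls off the work surface, if the arm or the gripper's body presses on something with over 40 N, if the wrist force passes 120 N, or if a joint passes its speed limit or range.

### The arm

A 6-joint arm with a two-finger parallel gripper is mounted at the origin on the work surface. World frame = base frame: x ahead of the robot, y to its left, z up, the work surface at z = 0. Lengths are in m, angles in rad, forces in N, time in s.
With the tool pointing down it reaches from about 0.35 to 0.975 m from the base axis. Payload 7.1 kg.
Tool frame: the origin (TCP) lies at the very end of the fingers, on their centre line; the grasp point (between the pads) lies bot.pinch_z behind it (bot.pinch_z is the distance from the TCP to the grasp point, in m); z points along the fingers, y is the direction in which the jaws open and shut (so a half turn about z gives the same grasp; the last joint's range is limited). The gripper opens to 88 mm and grips with 3 to 60 N. Pads are 20 mm wide; open, the fingers measure 115 mm over their backs; the gripper's body (75 mm by 178 mm) begins 61 mm behind the grasp point.
Start: joints at [-1.135, 0.423, 1.63, -0, 1.089, -0.019], TCP at [0.275, -0.561, 0.223] pointing down, gripper open.
Joint ranges: [-3, 3], [-0.9, 2.11], [0.09, 2.58], [-1.31, 4.45], [0.11, 2.69], [-2.54, 2.54]. Speed limits (rad/s): [2.39, 2.39, 3.01, 3.14, 3.14, 3.14].

### API

Orientations are given as a rotation vector (axis times angle).
In Python, from plant import bot gives the robot as it stands. The module is installed in compiled form; this text tells all that it offers.
- The arm moves only by the shell command python3 -m crank 'ROWS' [OPENING] [FORCE]. ROWS is text: rows parted by semicolons, each of 6 numbers parted by spaces: the shift along the tool's x, y, z in cm, then the turn, a rotation vector about the tool's x, y, z in degrees. A call has exactly 5 rows; each row is the pose to reach, as a shift and turn from the pose commanded when the call began, along the tool's axes at that moment; what a row does not reach only later rows make up. A row lasts 1/10 s, in which the tool goes at most 50 mm and 8.59 degrees, less where a joint would pass 70% of its speed; a pose out of reach is approached as far as the arm can. A call with a gripper value outside its range is refused whole. OPENING is the finger opening in cm, from 0 to 8.78, set as the call begins (- or left out, the last holds). The fingers move at their own pace and stop on an object; FORCE is the grip in N (left out, the last holds). Time passes only in rows, so rows that repeat a pose let the fingers close, or fill a call up. It gives the time, the measured TCP pose, the force and the opening at its end, in the units of the state.
- bot.read_state(): the state, without advancing time (a new reading comes with each control period).
- bot.snapshot(name): name is "side" or "top"; returns a dict with "pixels" (420x560x3 uint8, blue, green, red), "intrinsics" (3x3 intrinsics, pixels), "R" (3x3) and "t" (3): a world point X has camera coordinates R X + t. Camera axes: x right, y down, z forward; pixel columns grow to the right and rows downward; lengths in m; the calibration is good to about 2 mm. A picture is of the moment at which its call begins. There is no depth.
- bot.sign_off(): hands the job in, once; it reports no verdict.
The state is a dict: "clock": time; "joints": joint angles; "joint_vel": joint speeds; "joint_torque": joint torques, N m; "position": TCP position; "eef_rot": TCP orientation; "ft_force": force on the tool from outside, world axes, zero at the start; "torque": the same for the moment, N m; "opening": finger opening in m.
Only numpy, scipy, OpenCV 4.12 (cv2) and the standard library are available. Lean on these libraries where they do the work, as an engineer would, in place of code of your own. Each camera call takes 0.05 s, during which the arm holds its last target.

## Working session

There is one attempt and no reset: what is moved stays moved. The work goes in short steps, Python scripts to look and compute and a shell command to move; the robot and the scene stay as the last step left them, time stands still between calls to the robot, and variables do not carry over. Pictures are saved under pics/ and viewed, and the job is handed in when it is done.

```bash
mkdir -p pics; python3 - <<'E'
from plant import bot
import cv2,numpy as np
print(bot.read_state(), bot.pinch_z)
for n in("side","top"):
    s=bot.snapshot(n); cv2.imwrite(f"pics/{n}0.png",s["pixels"]); np.savez(f"{n}0.npz",**s)
    print(n,s["intrinsics"],s["R"],s["t"],-s["R"].T@s["t"])
E
```

```text
{'clock': 0.0, 'joints': array([-1.13496145e+00,  4.23846976e-01,  1.63066254e+00,  1.05954954e-05,
        1.08859471e+00, -1.90026247e-02]), 'joint_vel': array([-0.00059649,  0.00140628,  0.00213456,  0.00049873,  0.0004495 ,
       -0.00144024]), 'joint_torque': array([-1.38742609e-03, -5.44643998e+01, -2.73664194e+01,  6.43908768e-02,
        2.28157116e-02, -1.20898885e-04]), 'position': array([ 0.27436815, -0.56095459,  0.22190865]), 'eef_rot': array([-3.05926076e+00, -7.07973053e-01,  4.76636136e-04]), 'ft_force': array([-0.9959949 , -0.28718123,  0.03354403]), 'torque': array([ 0.009656  , -0.02549552, -0.03180675]), 'opening': 0.08720995974306263} 0.0187
side [[442.92088635   0.         275.22882334]
 [  0.         442.92088635 209.25699042]
 [  0.           0.           1.        ]] [[-0.91487864 -0.40362328 -0.00923656]
 [-0.25705443  0.59999281 -0.75758277]
 [ 0.31131991 -0.690722   -0.65267376]] [0.5205568  0.27812478 1.23232977] [0.16409071 0.89443326 1.01982   ]
top [[418.00988265   0.         280.64812161]
 [  0.         418.00988265 206.5759408 ]
 [  0.           0.           1.        ]] [[ 0.02699408 -0.9996318  -0.00275245]
 [-0.99035289 -0.02636894 -0.13603611]
 [ 0.13591345  0.00639806 -0.99070006]] [-0.01199455  0.5865243   1.38556462] [ 0.39287296 -0.00538904  1.45243442]
```

View pics/side0.png

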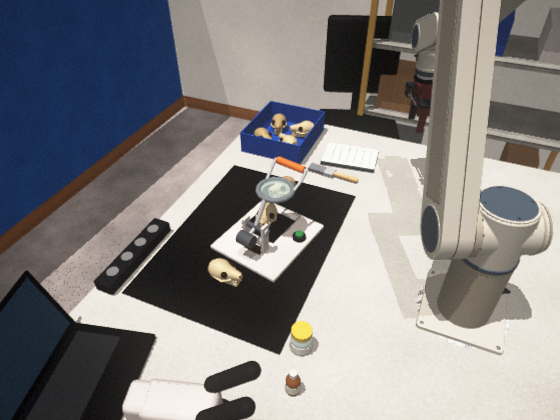

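View pics/top0.png

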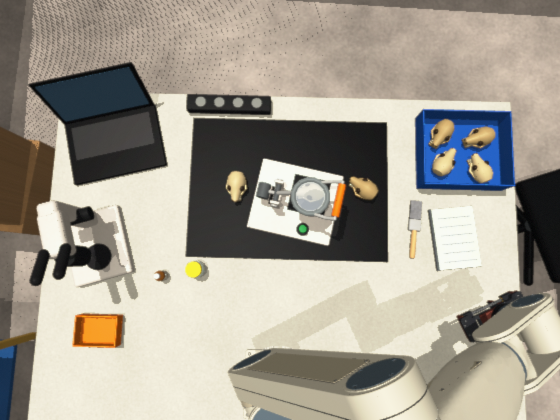

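The side view shows the orange sleeve at about (290,165), the lens at (276,189) and the green button at (299,236). In the top view the sleeve is at about (339,200), the button at (302,229), skull_b at (364,188) and skull_c at (236,185). The front of the foot points towards -y. Next I'll measure these.

```bash
cat > h.py <<'E'
import cv2,numpy as np
def load(n): return dict(np.load(n))
def ray(s,p):
    C=-s["R"].T@s["t"]; d=s["R"].T@np.linalg.inv(s["intrinsics"])@np.array([p[0],p[1],1.]); return C,d/np.linalg.norm(d)
def plane(s,p,z):
    C,d=ray(s,p); return C+d*(z-C[2])/d[2]
def tri(s1,p1,s2,p2):
    C1,d1=ray(s1,p1);C2,d2=ray(s2,p2)
    k=np.linalg.lstsq(np.c_[d1,-d2],C2-C1,rcond=None)[0]
    a=C1+k[0]*d1;b=C2+k[1]*d2; return (a+b)/2,np.linalg.norm(a-b)
def mask(img,lo,hi,roi,erode=0):
    m=cv2.inRange(cv2.cvtColor(img,cv2.COLOR_BGR2HSV),np.array(lo),np.array(hi))
    z=np.zeros_like(m);x0,y0,x1,y1=roi;z[y0:y1,x0:x1]=m[y0:y1,x0:x1];return z
def big(m):
    c,_=cv2.findContours(m,cv2.RETR_EXTERNAL,cv2.CHAIN_APPROX_NONE);return max(c,key=cv2.contourArea)
def proj(s,X):
    c=s["R"]@X+s["t"];q=s["intrinsics"]@c;return q[:2]/q[2]
E
python3 - <<'E'
from h import *
S=load("side0.npz");T=load("top0.npz")
R={}
for n,lo,hi,rs,rt in(("sleeve",(3,150,120),(16,255,255),(260,145,320,185),(325,170,355,230)),("button",(45,100,30),(85,255,255),(285,220,315,250),(285,215,320,245))):
    o=[]
    for s,r in((S,rs),(T,rt)):
        c=big(mask(s["pixels"],lo,hi,r)); b=cv2.minAreaRect(c); o.append(b); print(n,b)
    R[n]=o
    print(tri(S,o[0][0],T,o[1][0]))
print("button plane",plane(S,R["button"][0][0],.033),plane(T,R["button"][1][0],.033))
print("sleeve plane",plane(S,R["sleeve"][0][0],.22),plane(T,R["sleeve"][1][0],.22))
m=mask(T["pixels"],(0,0,150),(180,60,255),(240,150,355,250)); c=big(cv2.morphologyEx(m,cv2.MORPH_CLOSE,np.ones((9,9)))); b=cv2.minAreaRect(c)
P=np.array([plane(T,p,.015) for p in cv2.boxPoints(b)]);print(P,np.linalg.norm(np.diff(P,axis=0),axis=1))
# sleeve endpoints
for s,b in((T,R["sleeve"][1]),):
    q=cv2.boxPoints(b);print(np.array([plane(s,p,.22) for p in q]))
big_=cv2.resize(T["pixels"][140:270,220:400],None,fx=4,fy=4,interpolation=cv2.INTER_CUBIC);cv2.imwrite("pics/topz.png",big_)
cv2.imwrite("pics/sidez.png",cv2.resize(S["pixels"][140:290,190:370],None,fx=4,fy=4,interpolation=cv2.INTER_CUBIC))
E
```

```text
sleeve ((289.68963623046875, 163.77584838867188), (28.96847152709961, 6.4993367195129395), 21.801406860351562)
sleeve ((338.5, 199.49998474121094), (7.7010297775268555, 33.08189010620117), 12.52880859375)
(array([ 0.58949614, -0.16856891,  0.22133041]), np.float64(0.003886300674255709))
button ((299.0000305175781, 233.50003051757812), (6.260990142822266, 7.602630138397217), 63.43495178222656)
button ((302.0, 228.0), (8.0, 8.0), 0.0)
(array([ 0.51623463, -0.07075326,  0.03326166]), np.float64(0.0005922135885489166))
button plane [ 0.51661921 -0.07094726  0.033     ] [ 0.51597185 -0.07084669  0.033     ]
sleeve plane [ 0.5921651  -0.17004495  0.22      ] [ 0.58783049 -0.16929716  0.22      ]
[[ 0.51813076  0.12073498  0.015     ]
 [ 0.76419033  0.07344463  0.015     ]
 [ 0.70287576 -0.21828936  0.015     ]
 [ 0.45984801 -0.16480849  0.015     ]] [0.25056274 0.29810769 0.24884271]
[[ 0.54128234 -0.14789055  0.22      ]
 [ 0.6393441  -0.16836453  0.22      ]
 [ 0.63484557 -0.1909185   0.22      ]
 [ 0.53688965 -0.17021942  0.22      ]]
```

```bash
sleep 0
```

```text
(no output)
```

View pics/topz.png

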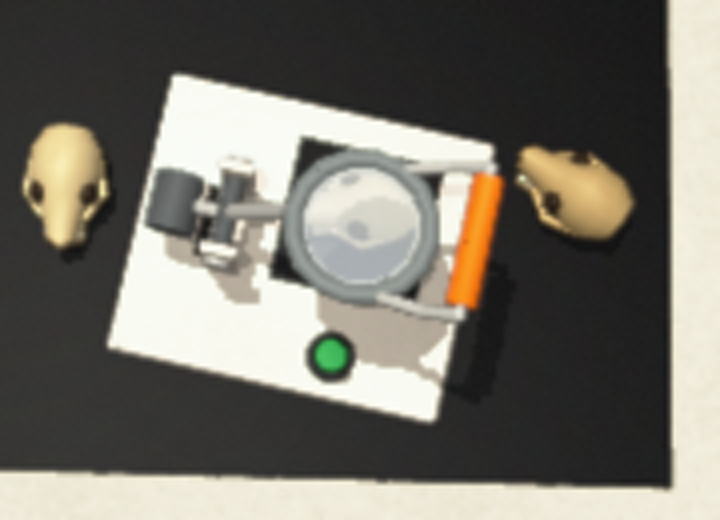

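View pics/sidez.png

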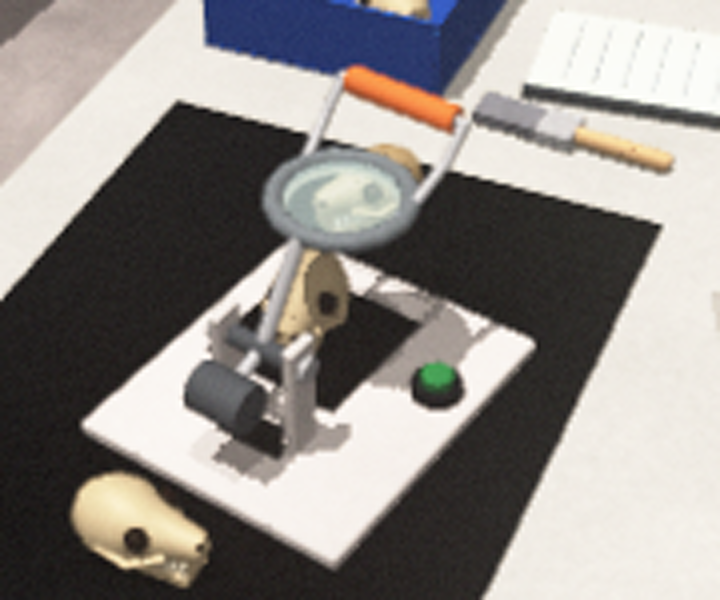

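Plate sizes (250 x 298) and the button height check out. Yaw is about 1.365, and the origin is about (0.627, 0.018) from both the button and the sleeve. I'll close the fingers and go in front of the sleeve.

```bash
cat >> h.py <<'E'
from scipy.spatial.transform import Rotation as Ro
YAW=1.365;O=np.array([.627,.0175,0]);EX=np.array([np.cos(YAW),np.sin(YAW),0]);EY=np.array([-np.sin(YAW),np.cos(YAW),0])
def W(lx,ly,z): return O+lx*EX+ly*EY+np.array([0,0,z])
def go(st,P):
    R=Ro.from_rotvec(st["eef_rot"]); D=Ro.from_matrix(np.c_[EX,-EY,[0,0,-1]])
    return np.round(R.inv().apply(P-st["position"])*100,2),np.round((R.inv()*D).as_rotvec(degrees=True),1)
def loc(st):
    p=st["position"]-O; return np.round([p@EX,p@EY,p[2]],4)
E
python3 -c "
from h import *;from plant import bot
print(go(bot.read_state(),W(-.24,0,.2)))"
python3 -m crank '4.2 -1.8 0.2 0 0 -5; 8.4 -3.5 0.4 0 0 -10; 12.6 -5.3 0.6 0 0 -15; 16.8 -7 0.8 0 0 -20; 21 -8.8 1 0 0 -26' 0 20
python3 -c "
from h import *;from plant import bot
s=bot.read_state();print(s,loc(s));print(go(s,W(-.24,0,.2)))"
```

```text
(array([ 42.37, -17.53,   2.22]), array([ -0.1,  -0. , -52.2]))
clock: 0.6
position: [0.4253, -0.3886, 0.2124]
eef_rot: [-2.82, -1.383, 0.0]
ft_force: [0.4, 0.4, 0.1]
opening: 0.0512
{'clock': 0.6, 'joints': array([-7.60988440e-01,  3.64439629e-01,  1.74830774e+00,  2.97260304e-05,
        1.02927864e+00, -1.02215910e-01]), 'joint_vel': array([ 0.79099863, -0.01911276,  0.07726118,  0.00246063, -0.06409639,
       -0.27077333]), 'joint_torque': array([-5.43759048e+00, -5.03995442e+01, -2.51630563e+01,  2.86808750e-02,
        2.75820857e-01,  4.82120812e-01]), 'position': array([ 0.4253323 , -0.38861482,  0.2123636 ]), 'eef_rot': array([-2.82020946e+00, -1.38326190e+00,  1.98282943e-04]), 'ft_force': array([0.44562071, 0.35740267, 0.10886731]), 'torque': array([-0.0673087 , -0.02904086, -0.0280848 ]), 'opening': 0.051186832789323816} [-0.4388  0.1144  0.2124]
(array([22.88,  1.59,  1.24]), array([ -0.,  -0., -26.]))
```

```bash
python3 -m crank '4.4 0.3 0.3 0 0 -6; 8.8 0.6 0.6 0 0 -12; 13.2 0.9 0.9 0 0 -18; 17.6 1.2 1.2 0 0 -24; 20 1.4 1.2 0 0 -26' - 
python3 -m crank '0 0 0 0 0 0;0 0 0 0 0 0;0 0 0 0 0 0;0 0 0 0 0 0;0 0 0 0 0 0'
python3 - <<'E'
from h import *;from plant import bot
s=bot.read_state();print(loc(s),s["ft_force"],s["opening"]);print(go(s,W(-.24,0,.2)))
for n in("side","top"):
    q=bot.snapshot(n);cv2.imwrite(f"pics/{n}1.png",q["pixels"])
    if n=="side": a=q["pixels"]
    else: b=q["pixels"]
cv2.imwrite("pics/c1.png",cv2.resize(np.hstack([a[90:290,170:370],b[110:310,220:420]]),None,fx=2,fy=2))
E
```

```text
clock: 1.1
position: [0.5599, -0.2382, 0.1999]
eef_rot: [-2.434, -1.984, 0.0]
ft_force: [-0.3, -0.4, 0.1]
opening: 0.0111
clock: 1.6
position: [0.5579, -0.242, 0.2008]
eef_rot: [2.442, 1.976, -0.0]
ft_force: [0.2, 0.9, -0.5]
opening: 0.0002
[-0.2681  0.0146  0.2008] [ 0.16123852  0.87659628 -0.51812092] 0.0002251160038144489
(array([2.82, 1.45, 0.08]), array([-0. ,  0. , -0.3]))
```

View pics/c1.png

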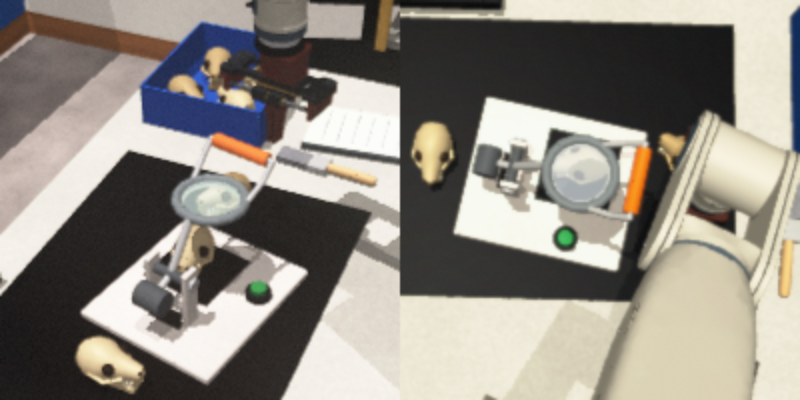

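The closed gripper stands in front of the sleeve. The crop shows the sleeve at (240,148) in the side view and (637,180) in the top view, so it hasn't moved, and the skulls are untouched. I'll move up to it now.

```bash
python3 -m crank '0.9 0.5 0 0 0 0; 1.8 1 0 0 0 0; 2.7 1.5 0 0 0 0; 3.6 1.5 0.1 0 0 0; 4.3 1.5 0.1 0 0 0'
python3 -m crank '0 0 0 0 0 0;0.3 0 0 0 0 0;0.6 0 0 0 0 0;0.9 0 0 0 0 0;1.2 0 0 0 0 0'
python3 - <<'E'
from h import *;from plant import bot
s=bot.read_state();print(loc(s),s["ft_force"]@EX,s["ft_force"]);print(go(s,W(-.1993,0,.2185)))
E
```

```text
clock: 2.2
position: [0.5824, -0.2008, 0.1994]
eef_rot: [-2.439, -1.979, 0.0]
ft_force: [-0.5, -0.2, 0.4]
opening: 0.0004
clock: 2.7
position: [0.5846, -0.1904, 0.1997]
eef_rot: [2.44, 1.978, -0.0]
ft_force: [-0.3, -1.7, -0.2]
opening: 0.0003
[-0.2122 -0.001   0.1997] -1.7622385446149456 [-0.28549337 -1.74062866 -0.23909987]
(array([ 1.29, -0.1 , -1.88]), array([ 0. ,  0. , -0.2]))
```

Contact at 1.7 N, at local x -0.212 as expected. I'll follow the arc.

```bash
python3 -m crank '0.6 0 -0.9 0 0 0; 1.3 0 -1.85 0 0 0; 2.0 0 -2.7 0 0 0; 2.75 0 -3.55 0 0 0; 3.55 0 -4.35 0 0 0'
python3 - <<'E'
from h import *;from plant import bot
s=bot.read_state();print(loc(s),s["ft_force"]@EX,s["ft_force"]);print(go(s,W(-.1505,0,.2647)))
for n in("side","top"):
    q=bot.snapshot(n);cv2.imwrite(f"pics/{n}2.png",q["pixels"])
    if n=="side": a=q["pixels"]
    else: b=q["pixels"]
cv2.imwrite("pics/c2.png",cv2.resize(np.hstack([a[90:290,170:370],b[110:310,220:420]]),None,fx=2,fy=2))
E
```

```text
clock: 3.2
position: [0.5922, -0.1548, 0.2443]
eef_rot: [2.44, 1.978, 0.001]
ft_force: [-0.9, -0.5, -0.0]
opening: 0.0005
[-0.1758 -0.0012  0.2443] -0.7023601547463797 [-0.94641768 -0.51993414 -0.01332128]
(array([ 2.53, -0.12, -2.04]), array([ 0. , -0. , -0.1]))
```

View pics/c2.png

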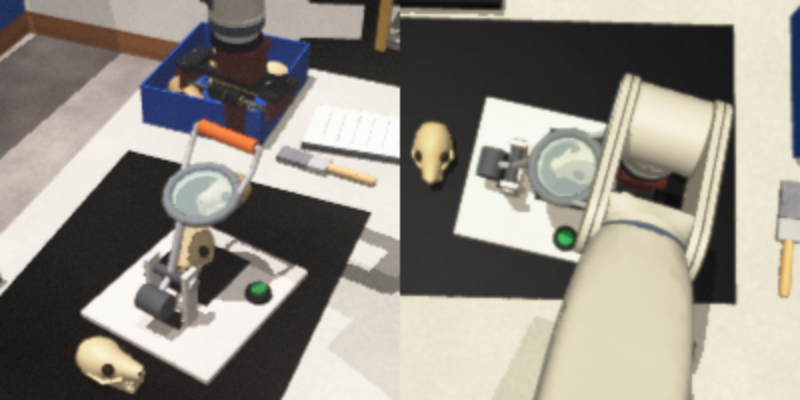

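Boom rising: the sleeve is at (228,136) in the crop, with the lens tilting and the finger behind it. Continuing.

```bash
python3 -m crank '0.8 0 -0.75 0 0 0; 1.7 0 -1.45 0 0 0; 2.5 0 -2.1 0 0 0; 3.2 0 -2.5 0 0 0; 3.9 0 -2.9 0 0 0'
python3 - <<'E'
from h import *;from plant import bot
s=bot.read_state();print(loc(s),s["ft_force"]@EX,s["ft_force"]);print(go(s,W(-.1112,0,.2866)),go(s,W(-.0902,0,.2944)))
E
```

```text
clock: 3.8
position: [0.6002, -0.1167, 0.2726]
eef_rot: [2.44, 1.978, 0.0]
ft_force: [-0.7, -0.2, -0.3]
opening: 0.0008
[-0.1369 -0.0012  0.2726] -0.303010324214764 [-0.68556753 -0.16642871 -0.33041766]
(array([ 2.57, -0.13, -1.4 ]), array([ 0. , -0. , -0.1])) (array([ 4.67, -0.13, -2.18]), array([ 0. , -0. , -0.1]))
```

```bash
python3 -m crank '0.5 0 -0.3 0 0 0; 1.0 0 -0.6 0 0 0; 1.5 0 -0.9 0 0 0; 2.0 0 -1.1 0 0 0; 2.5 0 -1.3 0 0 0'
python3 - <<'E'
from h import *;from plant import bot
s=bot.read_state();print(loc(s),s["ft_force"]@EX,s["ft_force"]);print(go(s,W(-.0902,0,.2944)),go(s,W(-.0684,0,.3002)))
q=bot.snapshot("side");cv2.imwrite("pics/c3.png",cv2.resize(q["pixels"][90:290,170:370],None,fx=2.5,fy=2.5))
E
```

```text
clock: 4.3
position: [0.6053, -0.0926, 0.2852]
eef_rot: [-2.44, -1.978, 0.0]
ft_force: [-0.2, -0.5, 0.5]
opening: 0.0002
[-0.1122 -0.0012  0.2852] -0.5683220794747387 [-0.24626909 -0.52916391  0.52085625]
(array([ 2.2 , -0.13, -0.92]), array([-0. , -0. , -0.2])) (array([ 4.38, -0.13, -1.5 ]), array([-0. , -0. , -0.2]))
```

View pics/c3.png

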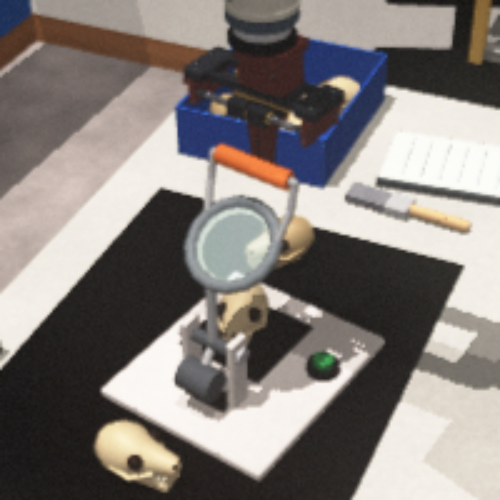

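Boom at about 0.6: the sleeve is at (252,166) and the finger is right behind it. I'll go slowly across the balance point.

```bash
python3 -m crank '0.5 0 -0.2 0 0 0; 1.0 0 -0.4 0 0 0; 1.5 0 -0.6 0 0 0; 2.0 0 -0.75 0 0 0; 2.5 0 -0.9 0 0 0'
python3 - <<'E'
from h import *;from plant import bot
s=bot.read_state();print(loc(s),s["ft_force"]@EX,s["ft_force"]);
q=bot.snapshot("side");cv2.imwrite("pics/c4.png",cv2.resize(q["pixels"][90:290,170:370],None,fx=2.5,fy=2.5))
c=big(mask(q["pixels"],(3,150,120),(16,255,255),(200,100,340,240)));p=cv2.minAreaRect(c)[0]
# sleeve lies in local plane y=0: ray with that plane
C,d=ray(q,p);k=-((C-O)@EY)/(d@EY);X=C+k*d;l=X-O;print("sleeve local",l@EX,X[2],"theta",np.arctan2(X[2]-.1,-(l@EX))-.563,np.hypot(X[2]-.1,l@EX))
E
```

```text
clock: 4.85
position: [0.6105, -0.0681, 0.2943]
eef_rot: [2.44, 1.978, 0.0]
ft_force: [0.8, 0.2, -0.6]
opening: 0.0003
[-0.0871 -0.0013  0.2943] 0.3827239105850763 [ 0.84754133  0.21404832 -0.61891014]
sleeve local -0.060434807881437326 0.3192563444796688 theta 0.7388394954674149 0.22743287053162173
```

View pics/c4.png

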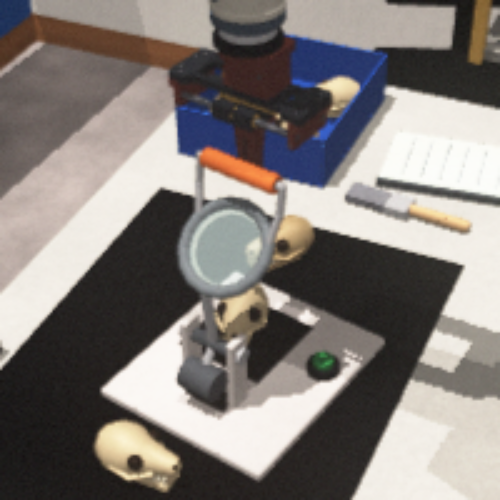

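The estimated angle is 0.74 and the sleeve radius, 0.227, checks out. One more gentle nudge, then hold.

```bash
python3 -m crank '0.5 0 -0.1 0 0 0; 1.0 0 -0.2 0 0 0; 1.5 0 -0.3 0 0 0; 1.5 0 -0.3 0 0 0; 1.5 0 -0.3 0 0 0'
cat > th.py <<'E'
from h import *;from plant import bot;import sys
s=bot.read_state();print(s["clock"],loc(s),s["ft_force"]@EX,s["ft_force"]);
q=bot.snapshot("side");cv2.imwrite(f"pics/{sys.argv[1]}.png",cv2.resize(q["pixels"][90:290,170:370],None,fx=2.5,fy=2.5))
c=big(mask(q["pixels"],(3,150,120),(16,255,255),(200,80,340,240)));p=cv2.minAreaRect(c)[0]
C,d=ray(q,p);k=-((C-O)@EY)/(d@EY);X=C+k*d;l=X-O;print("sleeve local",l@EX,X[2],"theta",np.arctan2(X[2]-.1,-(l@EX))-.563,np.hypot(X[2]-.1,l@EX))
E
python3 th.py c5
```

```text
clock: 5.4
position: [0.6135, -0.0537, 0.2972]
eef_rot: [2.44, 1.979, -0.0]
ft_force: [-0.2, -0.4, -0.0]
opening: 0.0003
5.4 [-0.0724 -0.0013  0.2972] -0.4105934224713113 [-0.20545422 -0.37655538 -0.02340388]
sleeve local -0.037569163183835984 0.32383473466259727 theta 0.8415030242731389 0.22696570327652815
```

View pics/c5.png

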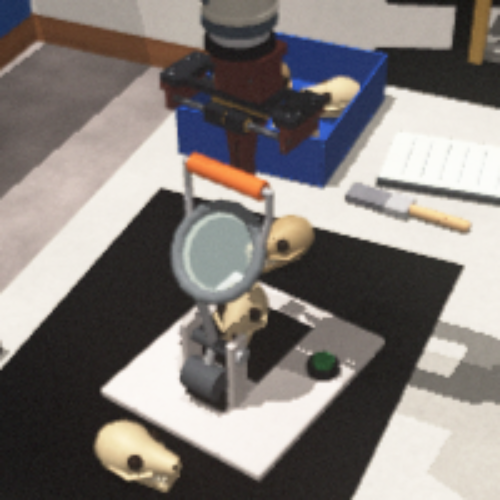

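The boom is at about 0.84 and has left the finger (0.78), so it is swinging on by itself. Hold and watch.

```bash
python3 -m crank '0 0 0 0 0 0;0 0 0 0 0 0;0 0 0 0 0 0;0 0 0 0 0 0;0 0 0 0 0 0'; python3 th.py c6;  python3 -m crank '0 0 0 0 0 0;0 0 0 0 0 0;0 0 0 0 0 0;0 0 0 0 0 0;0 0 0 0 0 0'; python3 th.py c7
```

```text
clock: 5.95
position: [0.6135, -0.0539, 0.2972]
eef_rot: [-2.441, -1.978, 0.0]
ft_force: [0.5, -1.0, -1.3]
opening: 0.0005
5.95 [-0.0726 -0.0014  0.2972] -0.9268815065548136 [ 0.46540339 -1.04401539 -1.29669025]
sleeve local 0.02418446623344789 0.32473129002750767 theta 1.1149987976307685 0.22602885020373958
clock: 6.5
position: [0.6135, -0.0538, 0.2972]
eef_rot: [2.44, 1.978, 0.0]
ft_force: [-0.4, 0.3, 0.2]
opening: 0.0004
6.5 [-0.0726 -0.0014  0.2972] 0.22244536805849924 [-0.3642853   0.30328565  0.23436364]
sleeve local 0.08639449404813021 0.3079395971476223 theta 1.4015748720506442 0.2251730105135779
```

View pics/c7.png

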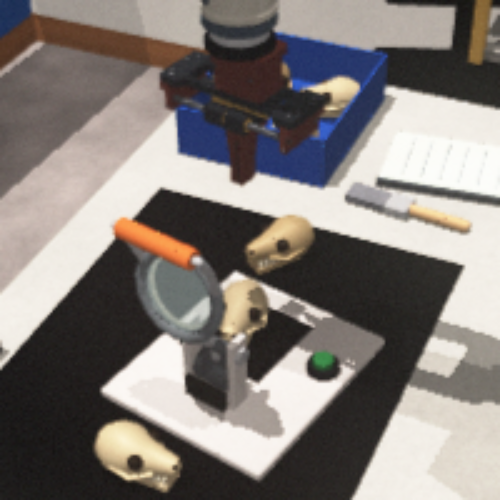

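Parked at 1.40: the sleeve is at (155,243) in the crop and the boom leans back against its stop. Now to above the button.

```bash
python3 -m crank '-2 -4 0 0 0 0; -3.7 -8 0 0 0 0; -3.7 -9.1 4 0 0 0; -3.7 -9.1 9 0 0 0; -3.7 -9.1 14 0 0 0'
python3 -m crank '0 0 4 0 0 0;0 0 7.5 0 0 0;0 0 7.5 0 0 0;0 0 7.5 0 0 0;0 0 7.5 0 0 0'; python3 th.py c8
python3 - <<'E'
from h import *;from plant import bot
print(go(bot.read_state(),W(-.11,.09,.033)), bot.read_state()["position"])
E
```

```text
clock: 7.05
position: [0.5172, -0.0714, 0.157]
eef_rot: [2.439, 1.976, 0.004]
ft_force: [1.4, -0.4, -0.5]
opening: 0.0005
clock: 7.55
position: [0.5183, -0.0714, 0.0841]
eef_rot: [2.439, 1.977, 0.003]
ft_force: [1.0, -0.4, -0.1]
opening: 0.0003
7.55 [-0.1093  0.0882  0.0841] -0.20975762322315555 [ 1.02488862 -0.42822647 -0.11767618]
sleeve local 0.0874935317000284 0.30909246550110914 theta 1.4041010838842631 0.22666004768965436
(array([-0.07, -0.21,  5.12]), array([ 0.2, -0. , -0.1])) [ 0.51843228 -0.07146765  0.08425357]
```

View pics/c8.png

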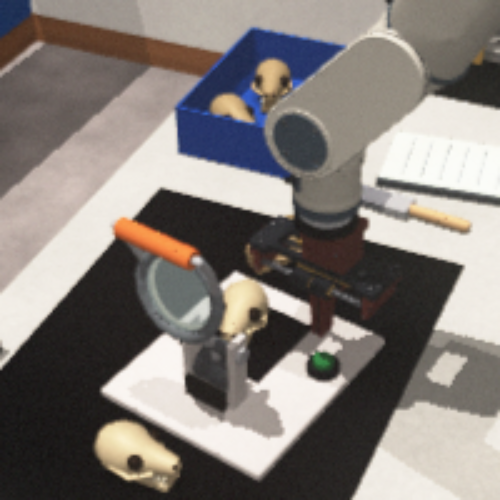

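The finger is just above the button (321,333 versus 323,365); the boom is still parked at 1.40. Descending to light contact.

```bash
python3 -m crank '0 -0.2 2 0 0 0;0 -0.2 4 0 0 0;0 -0.2 4.6 0 0 0;0 -0.2 4.6 0 0 0;0 -0.2 4.6 0 0 0'
python3 -m crank '0 0 0.2 0 0 0;0 0 0.4 0 0 0;0 0 0.6 0 0 0;0 0 0.8 0 0 0;0 0 0.8 0 0 0'; python3 th.py c9
```

```text
clock: 8.1
position: [0.5155, -0.0709, 0.0374]
eef_rot: [2.44, 1.978, 0.001]
ft_force: [-1.3, -0.0, 1.6]
opening: 0.0003
clock: 8.6
position: [0.5159, -0.0709, 0.0308]
eef_rot: [2.439, 1.977, 0.002]
ft_force: [-8.3, 1.4, 32.3]
opening: 0.0004
8.6 [-0.1093  0.0907  0.0308] -0.3563399916794988 [-8.3277083   1.37440197 32.25847597]
sleeve local 0.0874935317000284 0.30909246550110914 theta 1.4041010838842631 0.22666004768965436
```

32 N at z=0.0308 is higher than expected for a full press at 0.027, so I'll ease off and look.

```bash
python3 -m crank '0 0 -0.2 0 0 0;0 0 -0.2 0 0 0;0 0 -0.2 0 0 0;0 0 -0.2 0 0 0;0 0 -0.2 0 0 0'
python3 - <<'E'
from h import *;from plant import bot
s=bot.read_state();print(s["position"],s["ft_force"],s["torque"])
a=bot.snapshot("side");b=bot.snapshot("top")
cv2.imwrite("pics/d1.png",np.hstack([cv2.resize(a["pixels"][195:270,260:335],(390,390),interpolation=cv2.INTER_CUBIC),cv2.resize(b["pixels"][150:300,220:370],(390,390),interpolation=cv2.INTER_CUBIC)]))
E
```

```text
clock: 9.15
position: [0.5157, -0.0709, 0.0312]
eef_rot: [2.439, 1.977, 0.002]
ft_force: [-1.9, 0.1, 12.4]
opening: 0.0003
[ 0.51571386 -0.07092571  0.03120149] [-1.93026205  0.09846051 12.44074389] [ 0.07296019  0.3436398  -0.00860447]
```

View pics/d1.png

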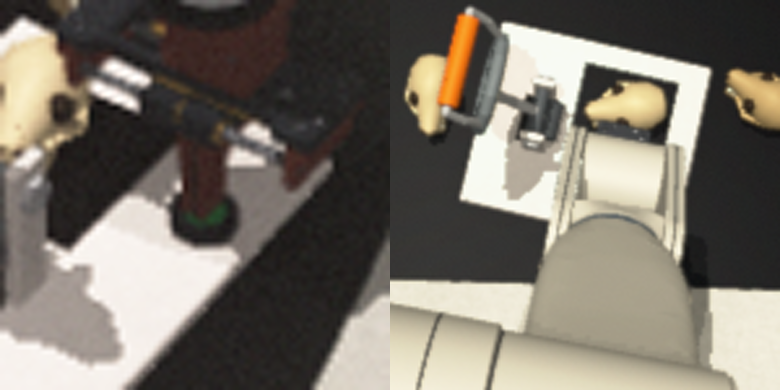

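```bash
python3 -m crank '0 0 -0.1 0 0 0;0 0 -0.1 0 0 0;0 0 -0.1 0 0 0;0 0 -0.1 0 0 0;0 0 -0.1 0 0 0'
python3 -m crank '0 0 -0.1 0 0 0;0 0 -0.1 0 0 0;0 0 -0.1 0 0 0;0 0 -0.1 0 0 0;0 0 -0.1 0 0 0'
python3 -m crank '0 0 -0.2 0 0 0;0 0 -0.2 0 0 0;0 0 -0.2 0 0 0;0 0 -0.2 0 0 0;0 0 -0.2 0 0 0'
python3 -m crank '0 0 -0.2 0 0 0;0 0 -0.2 0 0 0;0 0 -0.2 0 0 0;0 0 -0.2 0 0 0;0 0 -0.2 0 0 0'
python3 -m crank '0 0 -0.2 0 0 0;0 0 -0.2 0 0 0;0 0 -0.2 0 0 0;0 0 -0.2 0 0 0;0 0 -0.2 0 0 0'
```

```text
clock: 9.75
position: [0.5156, -0.0709, 0.0314]
eef_rot: [2.44, 1.978, 0.002]
ft_force: [2.6, -0.8, 5.0]
opening: 0.0005
clock: 10.25
position: [0.5151, -0.0708, 0.0322]
eef_rot: [2.44, 1.978, 0.0]
ft_force: [2.8, -0.4, 3.4]
opening: 0.0004
clock: 10.75
position: [0.5146, -0.0708, 0.0341]
eef_rot: [-2.44, -1.978, 0.001]
ft_force: [2.3, -0.9, 2.7]
opening: 0.0004
clock: 11.25
position: [0.5145, -0.0707, 0.0361]
eef_rot: [-2.44, -1.978, 0.001]
ft_force: [-0.1, -1.4, 2.0]
opening: 0.0001
clock: 11.75
position: [0.5146, -0.0707, 0.0381]
eef_rot: [-2.44, -1.978, 0.0]
ft_force: [-0.0, 0.4, -0.6]
opening: 0.0002
```

The force curve is spring-like from z≈0.037 to a hard stop at 0.031. That is about 6 mm of travel, but offset 4 mm from the expected height. I'll check by picture that the stop is the button's own and not the collar's, comparing released and pressed.

```bash
cat > g.py <<'E'
from h import *;from plant import bot;import sys
s=bot.read_state();print(s["clock"],s["position"],s["ft_force"])
a=bot.snapshot("side");np.savez(sys.argv[1]+".npz",**a)
m=mask(a["pixels"],(45,80,20),(85,255,255),(285,220,315,250));c=big(m);print(cv2.boundingRect(c),cv2.contourArea(c),int((m>0).sum()))
print("bottom weighted row", [int((m[r]>0).sum()) for r in range(226,246)])
cv2.imwrite(f"pics/{sys.argv[1]}.png",cv2.resize(a["pixels"][215:255,280:320],(400,400),interpolation=cv2.INTER_NEAREST))
E
python3 g.py g0
python3 -m crank '0 0 0.2 0 0 0;0 0 0.4 0 0 0;0 0 0.6 0 0 0;0 0 0.7 0 0 0;0 0 0.8 0 0 0'
python3 -m crank '0 0 0.05 0 0 0;0 0 0.05 0 0 0;0 0 0.05 0 0 0;0 0 0.05 0 0 0;0 0 0.05 0 0 0'
python3 g.py g1
python3 -c "
import cv2,numpy as np
cv2.imwrite('pics/g01.png',np.hstack([cv2.imread('pics/g0.png'),cv2.imread('pics/g1.png')]))"
```

```text
11.75 [ 0.51463723 -0.07073409  0.03805291] [-0.03454559  0.38426345 -0.58161147]
(295, 233, 9, 5) 13.0 23
bottom weighted row [0, 0, 0, 0, 0, 0, 0, 1, 3, 6, 7, 6, 0, 0, 0, 0, 0, 0, 0, 0]
clock: 12.3
position: [0.515, -0.0708, 0.031]
eef_rot: [2.44, 1.978, 0.0]
ft_force: [-5.6, 1.2, 24.8]
opening: 0.0003
clock: 12.8
position: [0.515, -0.0708, 0.031]
eef_rot: [2.44, 1.978, 0.0]
ft_force: [-4.9, 1.2, 20.5]
opening: 0.0001
12.8 [ 0.51499019 -0.07081597  0.03101815] [-4.93458046  1.23571356 20.51499224]
(299, 235, 4, 3) 2.5 9
bottom weighted row [0, 0, 0, 0, 0, 0, 0, 0, 0, 2, 2, 5, 0, 0, 0, 0, 0, 0, 0, 0]
```

View pics/g01.png

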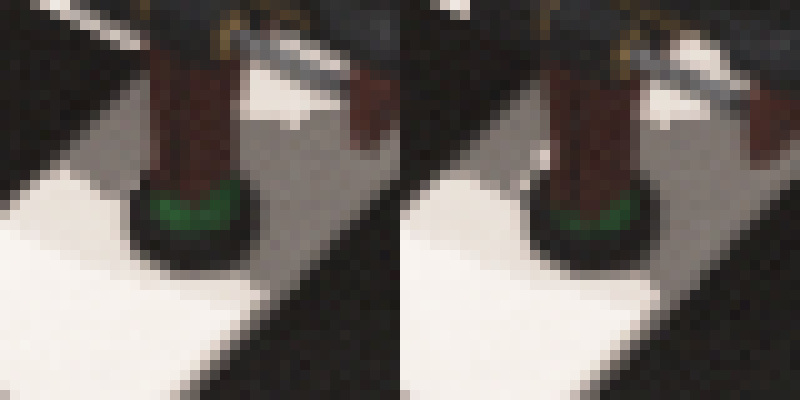

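Pressed, the visible green crescent shrinks (23 to 9 px) and the finger tip drops about 2 px, so the button does go down. Since the finger's footprint overhangs the collar, I'll press again with the fingers tilted 12°. Then only one finger edge, inside the button, touches it.

```bash
python3 -m crank '0 0 -0.8 0 0 0;0 0 -1.5 0 0 0;0 0.5 -1.5 -5 0 0;0 1.3 -1.5 -12 0 0;0 1.3 -1.5 -12 0 0'
python3 -m crank '0 0 0 0 0 0;0 0 0 0 0 0;0 0 0 0 0 0;0 0 0 0 0 0;0 0 0 0 0 0'
python3 - <<'E'
from h import *;from plant import bot
s=bot.read_state();R=Ro.from_rotvec(s["eef_rot"]).as_matrix();print(R.round(3));e=s["position"]+R@[0,-.0135,0];print("edge",e, "want",W(-.11,.09,.033), R.T@[0,0,-1])
a=bot.snapshot("side");cv2.imwrite("pics/t.png",cv2.resize(a["pixels"][185:265,260:340],(560,560),interpolation=cv2.INTER_NEAREST))
E
```

```text
clock: 13.35
position: [0.5247, -0.0729, 0.044]
eef_rot: [2.31, 1.873, 0.194]
ft_force: [-0.3, 0.0, -0.1]
opening: 0.0003
clock: 13.85
position: [0.5279, -0.0735, 0.0447]
eef_rot: [2.309, 1.872, 0.197]
ft_force: [-0.9, -0.2, -1.1]
opening: 0.0007
[[ 0.207  0.957  0.203]
 [ 0.978 -0.202 -0.043]
 [-0.     0.208 -0.978]]
edge [ 0.51496244 -0.07080747  0.04186654] want [ 0.51642099 -0.07178764  0.033     ] [ 7.64599736e-06 -2.07712479e-01  9.78189923e-01]
```

View pics/t.png

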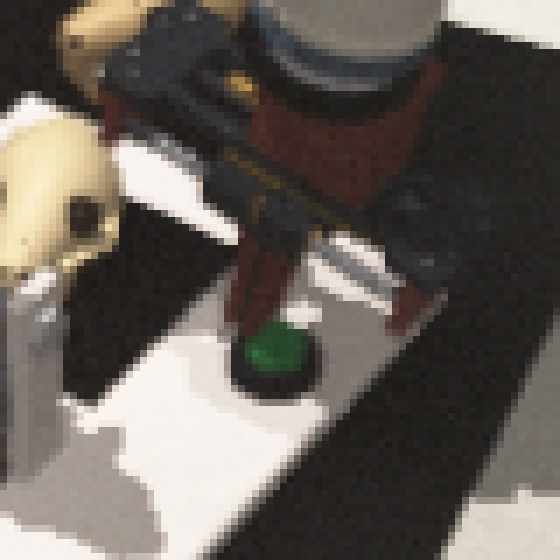

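```bash
python3 -m crank '0.1 -0.4 0.2 0 0 0;0.1 -0.45 0.4 0 0 0;0.1 -0.5 0.6 0 0 0;0.1 -0.5 0.8 0 0 0;0.1 -0.5 0.8 0 0 0'
python3 -m crank '0 -0.05 0.2 0 0 0;0 -0.1 0.4 0 0 0;0 -0.1 0.4 0 0 0;0 -0.1 0.4 0 0 0;0 -0.1 0.4 0 0 0'
python3 - <<'E'
from h import *;from plant import bot
s=bot.read_state();R=Ro.from_rotvec(s["eef_rot"]).as_matrix();print("edge",s["position"]+R@[0,-.0135,0],s["ft_force"])
a=bot.snapshot("side");cv2.imwrite("pics/t2.png",cv2.resize(a["pixels"][185:265,260:340],(560,560),interpolation=cv2.INTER_NEAREST))
E
```

```text
clock: 14.4
position: [0.5242, -0.0717, 0.0355]
eef_rot: [2.31, 1.872, 0.196]
ft_force: [-2.2, 0.8, 3.3]
opening: 0.0001
clock: 14.9
position: [0.5245, -0.0718, 0.0322]
eef_rot: [2.309, 1.872, 0.197]
ft_force: [-5.4, 1.2, 11.8]
opening: 0.0004
edge [ 0.51154169 -0.06907293  0.02935311] [-5.4078033   1.20429738 11.76396323]
```

View pics/t2.png

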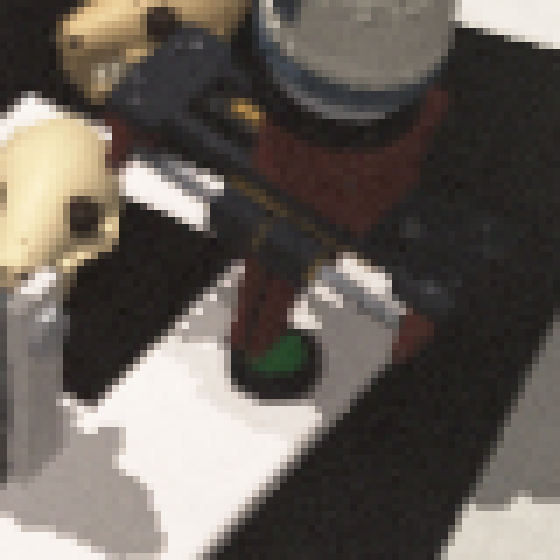

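```bash
python3 -m crank '0 0 0.1 0 0 0;0 0 0.2 0 0 0;0 0 0.2 0 0 0;0 0 0.2 0 0 0;0 0 0.2 0 0 0'; python3 g.py g2
python3 - <<'E'
import cv2,numpy as np
A=[np.load(f)["pixels"] for f in("side0.npz","g2.npz")]
cv2.imwrite("pics/t3.png",np.hstack([cv2.resize(a[215:255,280:320],(400,400),interpolation=cv2.INTER_NEAREST) for a in A]))
E
```

```text
clock: 15.45
position: [0.5246, -0.0718, 0.0316]
eef_rot: [2.309, 1.871, 0.197]
ft_force: [-13.0, 3.4, 34.6]
opening: 0.0007
15.45 [ 0.52464416 -0.07181169  0.03158355] [-13.04920419   3.39108563  34.55674493]
(297, 233, 6, 5) 14.5 23
bottom weighted row [0, 0, 0, 0, 0, 0, 0, 2, 4, 5, 6, 6, 0, 0, 0, 0, 0, 0, 0, 0]
```

View pics/t3.png

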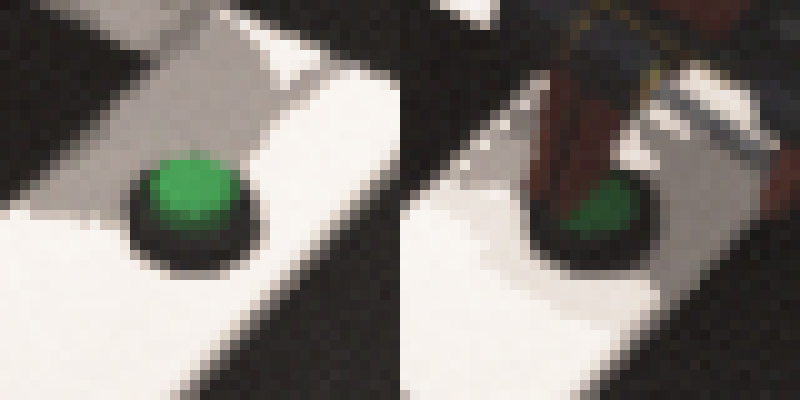

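Hard stop again at 34 N, this time with the collar untouched. The green disc's top edge is about 2 px lower, which matches 6 mm. The button is fully down, so release and retreat.

```bash
python3 -m crank '0 0.1 -0.8 0 0 0;0 0.6 -3 0 0 0;0 1.5 -7 0 0 0;0 2.3 -11 0 0 0;0 3.1 -15 0 0 0'
python3 -m crank '-4 0 0 0 0 0;-8 0 0 0 0 0;-12 0 0 0 0 0;-16 0 0 0 0 0;-20 0 0 0 0 0'
python3 -m crank '0 0 0 0 0 0;0 0 0 0 0 0;0 0 0 0 0 0;0 0 0 0 0 0;0 0 0 0 0 0'
python3 th.py f0; python3 g.py g3
python3 - <<'E'
from h import *;from plant import bot
a=bot.snapshot("side");b=bot.snapshot("top")
cv2.imwrite("pics/fin.png",cv2.resize(np.hstack([a["pixels"][90:290,170:370],b["pixels"][110:310,220:420]]),None,fx=2,fy=2))
T=load("top0.npz")
d=cv2.absdiff(b["pixels"],T["pixels"]).max(2);cv2.imwrite("pics/diff.png",d)
for n,r in(("skull_b",(348,170,382,206)),("skull_c",(222,165,252,208))):
    for s in(T,b):
        m=mask(s["pixels"],(8,50,70),(30,255,255),r);print(n,cv2.boundingRect(big(m)),np.round(cv2.minAreaRect(big(m))[0],1))
E
```

```text
clock: 16.0
position: [0.5241, -0.0718, 0.1843]
eef_rot: [2.309, 1.872, 0.197]
ft_force: [0.6, 0.1, 0.2]
opening: 0.0005
clock: 16.5
position: [0.4825, -0.2692, 0.1831]
eef_rot: [2.308, 1.871, 0.197]
ft_force: [0.8, 0.1, -0.5]
opening: 0.0005
clock: 17.0
position: [0.483, -0.2663, 0.1829]
eef_rot: [2.308, 1.874, 0.197]
ft_force: [-0.1, -0.1, 0.2]
opening: 0.0009
17.0 [-0.3073  0.083   0.1829] -0.16027135278534152 [-0.1075986  -0.14126482  0.24291019]
sleeve local 0.0868069700123678 0.30837228032082464 theta 1.4025268701370568 0.22573093994583118
17.05 [ 0.48293588 -0.26647576  0.18288635] [0.31277637 0.47125723 0.05226043]
(295, 231, 9, 7) 38.5 50
bottom weighted row [0, 0, 0, 0, 0, 4, 8, 9, 9, 8, 7, 5, 0, 0, 0, 0, 0, 0, 0, 0]
skull_b (349, 176, 30, 24) [363.  187.9]
skull_b (349, 176, 30, 24) [363.  187.9]
skull_c (225, 170, 23, 33) [235.6 185.7]
skull_c (225, 165, 27, 38) [237.  182.1]
```

View pics/fin.png

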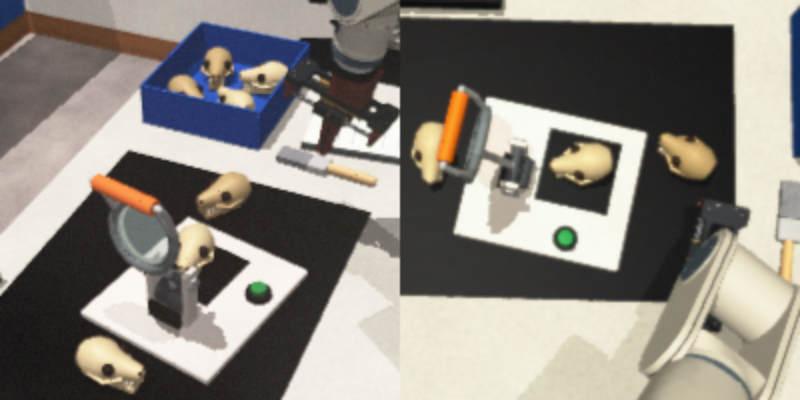

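The boom is parked at 1.40, the button is out again at (566,237), and the skulls are in place. The skull_c box differs only because the orange sleeve overlaps it in the top view. The robot is clear, so I'm handing in.

```bash
python3 -c "
from plant import bot
print(bot.sign_off())"
```

```text
the job is handed in; nothing more can be done
None
```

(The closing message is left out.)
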